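Shut and bolt the parts case

ROBOT

A 7-joint arm with a two-finger parallel gripper is mounted at the origin on the work surface. World frame = base frame: x ahead of the robot, y to its left, z up, the work surface at z = 0. Lengths are in m, angles in degrees, forces in N, time in s.
With the tool pointing down it reaches from about 0.425 to 0.875 m from the base axis. Payload 8.4 kg.
Tool frame: the origin (TCP) lies at the very end of the fingers, on their centre line; the grasp point (between the pads) lies 19 mm behind it; z points along the fingers, y is the line along which they close (so a half turn about z gives the same grasp; the last joint's range is limited). The gripper opens to 87 mm and grips with 3 to 60 N. Pads are 19 mm wide; open, the fingers measure 117 mm over their backs; the gripper's body (75 mm by 190 mm) begins 51 mm behind the grasp point.
Start: joints at [69.145, 19.091, 2.286, 83.961, -0.768, 76.965, -3.352], TCP at [0.17, -0.627, 0.223] pointing down, gripper open.
Joint ranges: [-147.57, 147.57], [-21.85, 119.76], [-74.77, 79.35], [14.55, 137.4], [-85.83, 265.84], [4.83, 119.75], [-152.11, 152.11]. Speed limits (degrees/s): [127.2, 127.2, 159.86, 159.86, 180, 180, 180].

INTERFACE

Orientations are given as a 3x3 rotation matrix whose columns are the frame's x, y, z axes.
In Python, from station import manip, imaging gives the robot as it stands. The module is installed in compiled form; this text tells all that it offers.
- The arm moves only by the tool servo_tool, never from a script. Its argument "motion" is a list that holds one entry, the list of rows, each a list of 7 numbers: the shift along the tool's x, y, z in cm, then the turn, a rotation vector about the tool's x, y, z in degrees, then the closure, from 0 (fully open) to 1 (shut). In form: [[[tx, ty, tz, ax, ay, az, gripper], ...]]. A call has exactly 10 rows; each row is the pose to reach, as a shift and turn from the pose commanded when the call began, along the tool's axes at that moment; what a row does not reach only later rows make up. A row lasts 1/8 s, in which the tool goes at most 62.5 mm and 10.7 degrees, less where a joint would pass 70% of its speed; a pose out of reach is approached as far as the arm can. A call with a gripper value outside its range is refused whole. The fingers move at their own pace and stop on an object; "grip_force" is the grip in N (left out, the last holds). Time passes only in rows, so rows that repeat a pose let the fingers close, or fill a call up. It gives the time, the measured TCP pose, the force, the opening and the grip force at its end, in the units of the state.
- manip.get_state(): the state, without advancing time (a new reading comes with each control period).
- imaging.snapshot(name): name is "side" or "top"; returns a dict with "pixels" (384x512x3 uint8, blue, green, red), "camera_matrix" (3x3 intrinsics, pixels), "rvec" (rotation vector, rad) and "tvec" (3), from world to camera coordinates, as OpenCV has them. Camera axes: x right, y down, z forward; pixel columns grow to the right and rows downward; lengths in m; the calibration is good to about 2 mm. A picture is of the moment at which its call begins. There is no depth.
- manip.sign_off(): hands the job in; it is judged then, once.
The state is a dict: "time": time; "q": joint angles; "dq": joint speeds; "effort": joint torques, N m; "tcp_pos": TCP position; "eef_rot": TCP orientation; "contact_force": force on the tool from outside, world axes, zero at the start; "moment": the same for the moment, N m; "width": opening from 0.0 (shut) to 1.0 (fully open); "grip_force": force on a finger pad.
Only numpy, scipy, OpenCV 4.12 (cv2) and the standard library are available. Lean on these libraries where they do the work, as an engineer would, in place of code of your own. Each camera call takes 0.05 s, during which the arm holds its last target. There are 200 camera calls.

TASK

The training parts are back in their grey steel case: push its lid fully shut without slamming it, then lock it with the bolt on the front shelf - lift the red-knobbed handle out of its notch, slide the bolt all the way through the lid's yellow lug, and let the handle drop fully into the other notch. Leave the other things on the bench where they are, and let go.

Things in the scene. Friction and masses are not known exactly. Their poses are not given: they have to be found in the camera images.
- case: Grey sheet-steel case, fixed to the bench, 180 (x) x 260 (y) x 100 mm high, origin at the centre of its underside. In its frame +x points to the hinged back, -x to the front, where a shelf for the bolt stands out 53 mm, 264 mm long in y, its top 98 mm up. Three steel rod guides, tops 127 mm up, stand on the shelf at y = -75, +46 and +92 mm. The parts inside lie below the rim.
- lid (a joint): Angle of the lid about its hinge at the back: 0 is shut, growing as the front edge rises; starts half open. The hinge is stiff, so the lid stays at whatever angle it is left; pushing it down near its front edge takes less than 5 N. Lid 180 x 260 x 6 mm with flat top, 0.45 kg.
- lid_hinge (a point): Point on the lid's hinge line, mid-length, at the back of the case (x = +90 mm, 100 mm up in the case's frame); the hinge line is parallel to the case's y axis. The lid's top face lies 6 mm above this line when shut.
- lid_front (a point): Middle of the lid's front edge, on its top face, 180 mm from the hinge line; it moves with the lid. A yellow lug with a 20 mm opening stands out 39 mm in front of this edge, 71 mm to the case's +y side; with the lid shut it surrounds the line of the rod.
- bolt_axis (a point): Fixed point on the rod's centre line, 114 mm up, at x = -115 mm, y = 0 in the case's frame; the rod (12 mm diameter) runs along the case's y axis.
- shot_notch (a point): The notch for the shot bolt: middle of its 13 mm width, at the height of the rod's centre line. It is cut, open at the top, in a dark upright rail 7 mm thick on the shelf, 22 mm in front of the rod's centre line, top 123 mm above the bench. The like notch in which the handle starts is 45 mm away on the case's -y side.
- bolt (a joint): Slide of the bolt (m) along the case's +y axis: 0 to 0.002 at the start, withdrawn; 0.045 is fully shot, against its stop, through the lid's lug. Sliding takes 1 to 3 N. The handle rides on it. With the lid not fully shut, rod and lug collide.
- handle (a joint): Angle of the bolt's handle about the rod: 0 is level in a notch, pointing to the case's front (-x); it grows as the knob is lifted up and over towards the case, to a stop at 1.3. The stem clears the rail between the notches above 0.65. Under 1 N lifts it; let go at any angle, it falls back by its weight, into a notch or onto the rail.
- knob (a point): Centre of the red ball knob, 22 mm diameter, at the handle's end, 52 mm from the rod's centre line; an 8 mm stem joins them. With the handle in a notch the knob is in front of the shelf, level with the rod, nothing below it down to the bench. It can be pinched from above, a finger on either side along the rod.
- pillow_block: Green bearing block, 90 x 34 x 61 mm, loose on the bench beside the case; origin under its centre. To be left alone.
- spool: Blue reel, 70 mm diameter, 50 mm high, loose on the bench beside the case; origin under its centre. To be left alone.
- push_station: Black push-button box, 70 x 70 x 62 mm, loose on the bench beside the case; origin under its centre. To be left alone.

How it is judged:
By the outcome, as a careful person would: the job done as asked, in the order asked, and still so for the second after the job is handed in, with the robot touching nothing.
It also fails if it takes over 53 s, if anything falls off the work surface, if the arm or the gripper's body presses on something with over 40 N, if the wrist force passes 120 N, or if a joint passes its speed limit or range.

## Working session

There is one attempt and no reset: what is moved stays moved. The work goes in short steps, Python scripts to look and compute and a tool call to move; the robot and the scene stay as the last step left them, time stands still between calls to the robot, and variables do not carry over. Pictures are saved under pics/ and viewed, at most 10 in all, crops included, and the job is handed in when it is done.

Besides the shell and the picture viewer there is one more tool, called after "Call:" by a JSON object that holds its "method" and its "body", one argument or row to a line. servo_tool: Moves the arm, as the interface text tells. Its arguments: {"type":"object","properties":{"motion":{"type":"array"},"grip_force":{"type":"number"}},"required":["motion"]}

```bash
mkdir -p pics
python3 - <<'E'
from station import manip, imaging
import cv2,numpy as np,pickle
for n in("side","top"):
    s=imaging.snapshot(n); cv2.imwrite(f"pics/{n}0.png",s["pixels"]); pickle.dump(s,open(f"{n}0.pkl","wb"))
    R=cv2.Rodrigues(np.array(s["rvec"]))[0]; print(n,(-R.T@np.array(s["tvec"]).ravel()).round(3),R.round(2).tolist(),np.array(s["camera_matrix"]).round(1).tolist())
s=manip.get_state();print(s["time"],s["tcp_pos"],np.round(s["eef_rot"],3).tolist(),s["width"])
E
```

```text
side [ 0.238 -0.749  0.63 ] [[0.91, -0.42, -0.01], [-0.23, -0.48, -0.85], [0.36, 0.77, -0.53]] [[463.1, 0.0, 251.0], [0.0, 463.1, 195.2], [0.0, 0.0, 1.0]]
top [ 0.514 -0.004  1.233] [[-0.01, -1.0, -0.0], [-1.0, 0.01, -0.06], [0.06, 0.0, -1.0]] [[430.0, 0.0, 256.9], [0.0, 430.0, 187.0], [0.0, 0.0, 1.0]]
0.1 [ 0.17001593 -0.62692956  0.22175756] [[0.965, 0.262, -0.0], [0.262, -0.965, 0.001], [-0.0, -0.001, -1.0]] 1.0033548698709198
```

View pics/side0.png

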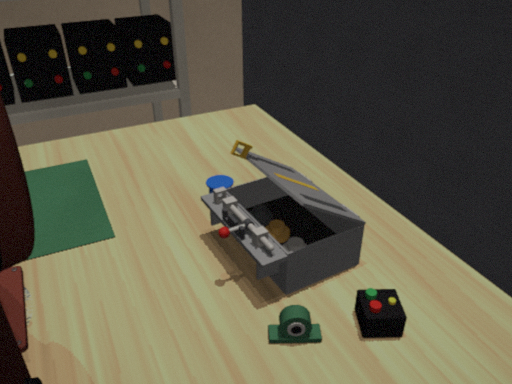

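View pics/top0.png

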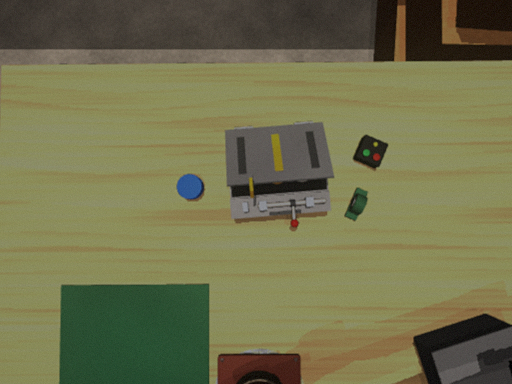

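Side view: the case is at about (280,230), the red knob at (224,232), the raised lug at (241,149). Top view: the knob is at (294,223), the lug at (251,188), and the shelf front runs from (231,218) to (330,212). I'll view one enlarged crop and triangulate.

```bash
cat > h.py <<'E'
import cv2,numpy as np,pickle
from station import manip, imaging
def ray(s,uv):
    R=cv2.Rodrigues(np.array(s["rvec"],float))[0]; t=np.array(s["tvec"],float).ravel()
    d=R.T@np.linalg.inv(s["camera_matrix"])@np.array([uv[0],uv[1],1.]); return -R.T@t,d/np.linalg.norm(d)
def plane(s,uv,z):
    c,d=ray(s,uv); return c+d*(z-c[2])/d[2]
def tri(s1,p1,s2,p2):
    c1,d1=ray(s1,p1);c2,d2=ray(s2,p2)
    k=np.linalg.lstsq(np.c_[d1,-d2],c2-c1,rcond=None)[0]
    a,b=c1+k[0]*d1,c2+k[1]*d2; return (a+b)/2,np.linalg.norm(a-b)
def blob(s,lo,hi,roi):  # HSV mask centroid in roi x0,y0,x1,y1
    x0,y0,x1,y1=roi; h=cv2.cvtColor(np.ascontiguousarray(s["pixels"][y0:y1,x0:x1]),cv2.COLOR_BGR2HSV)
    m=cv2.inRange(h,lo,hi)
    n,l,st,c=cv2.connectedComponentsWithStats(m); i=1+np.argmax(st[1:,4]); return c[i]+[x0,y0],st[i]
def red(s,roi):
    h=s.copy(); p=s["pixels"].astype(int); m=((p[...,2]>90)&(p[...,1]<p[...,2]*.45)&(p[...,0]<p[...,2]*.45)).astype(np.uint8)
    k=np.zeros_like(m);x0,y0,x1,y1=roi;k[y0:y1,x0:x1]=m[y0:y1,x0:x1]
    n,l,st,c=cv2.connectedComponentsWithStats(k); i=1+np.argmax(st[1:,4]); return c[i],st[i]
def snaps(tag):
    o=[]
    for n in("side","top"):
        s=imaging.snapshot(n); cv2.imwrite(f"pics/{n}{tag}.png",s["pixels"]); pickle.dump(s,open(f"{n}{tag}.pkl","wb")); o.append(s)
    return o
E
python3 - <<'E'
from h import *
S,T=[pickle.load(open(f"{n}0.pkl","rb")) for n in("side","top")]
ks,a=red(S,(200,215,245,250)); kt,b=red(T,(280,210,310,235)); print(ks,a,kt,b)
print("knob",tri(S,ks,T,kt),plane(T,kt,.114),plane(S,ks,.114))
a=cv2.resize(T["pixels"][110:230,220:340],None,fx=5,fy=5,interpolation=cv2.INTER_CUBIC)
cv2.imwrite("pics/c1.png",a)
b=cv2.resize(S["pixels"][135:285,195:365],None,fx=4,fy=4,interpolation=cv2.INTER_CUBIC)
cv2.imwrite("pics/c2.png",b)
E
```

```text
[223.65789474 230.90789474] [219 226  11  10  76] [294.04761905 222.83333333] [291 220   7   7  42]
knob (array([ 0.48420667, -0.09509879,  0.1168819 ]), np.float64(0.0004729752339220653)) [ 0.48435269 -0.09541792  0.114     ] [ 0.48536566 -0.09133921  0.114     ]
```

View pics/c1.png

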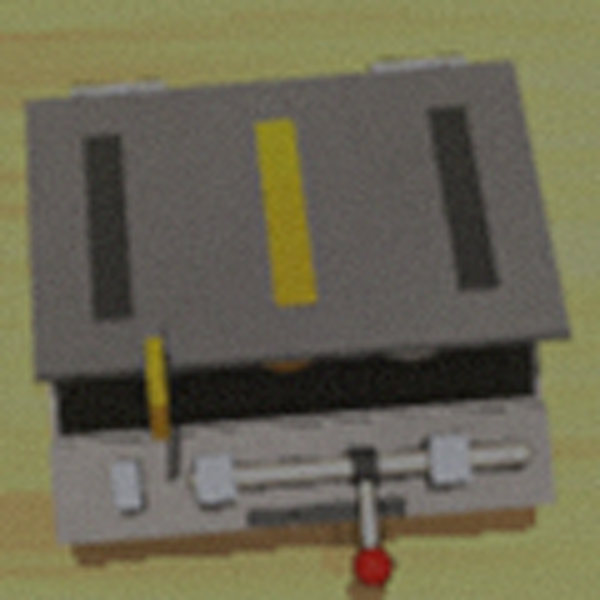

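View pics/c2.png

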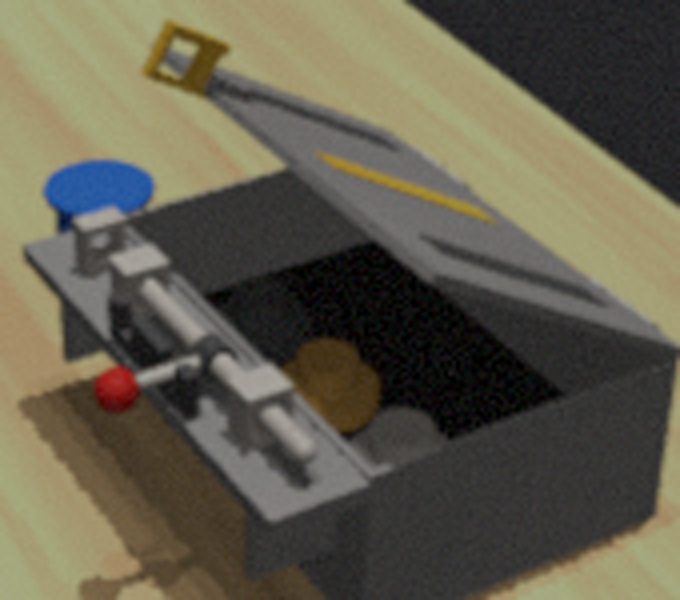

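Top crop: the guide tops are at (127,485), (213,480) and (449,460), the rod runs (232,478)–(525,453), and the shelf front corners are (62,543) and (551,503). Side crop: the lid's front corners are at (210,92) and (435,280). Triangulated knob height is 0.117 against an expected 0.114, so the measurement is sound.

```bash
cat >> h.py <<'E'
def move(target,yaw=None,x=None):
    """tool-frame shift (cm) and rotvec(deg) to reach target with tool down, tool y = -case y(yaw rad)"""
    from scipy.spatial.transform import Rotation as Ro
    s=manip.get_state(); R=np.array(s["eef_rot"]); d=R.T@(np.array(target)-s["tcp_pos"])*100
    G=np.array([[np.cos(yaw),np.sin(yaw),0],[np.sin(yaw),-np.cos(yaw),0],[0,0,-1.]])
    return d.round(2),Ro.from_matrix(R.T@G).as_rotvec(degrees=True).round(2)
E
python3 - <<'E'
from h import *
S,T=[pickle.load(open(f"{n}0.pkl","rb")) for n in("side","top")]
ct=lambda x,y:((x+.5)/5-.5+220,(y+.5)/5-.5+110)
cs=lambda x,y:((x+.5)/4-.5+195,(y+.5)/4-.5+135)
g=[plane(T,ct(*p),.127) for p in((127,485),(213,480),(449,460))]
for p in g: print("guide",p.round(4))
f=[plane(T,ct(*p),.098) for p in((62,543),(551,503))]
print("shelf",f,np.linalg.norm(f[0]-f[1]))
r=[plane(T,ct(*p),.114) for p in((232,478),(525,453))]
def yaw(a,b): d=a-b; return np.arctan2(-d[0],d[1])
print("yaws deg",[np.degrees(yaw(*q)) for q in((g[0],g[2]),f,r)])
L=[tri(S,cs(*a),T,ct(*b)) for a,b in(((210,92),(38,378)),((435,280),(570,335)))]
print("lid corners",L, np.linalg.norm(L[0][0]-L[1][0]))
y=np.mean([yaw(*q) for q in((g[0],g[2]),f,r)])
ex=np.array([np.cos(y),np.sin(y),0]);ey=np.array([-np.sin(y),np.cos(y),0])
kn=np.array([.4845,-.0953,.114])
o=[]
for p,cy in zip(g,(.092,.046,-.075)): o.append(p-ey*cy+ex*.115)
for p,cy in zip(f,(.132,-.132)): o.append(p-ey*cy+ex*.143)
o=np.array(o)[:,:2];print("origins",o.round(4))
O=np.r_[o.mean(0),0]; print("yaw",y,"O",O,"knob in case",ex@(kn-O),ey@(kn-O))
for l,_ in L: d=l-O; print("lid corner case",ex@d,ey@d,l[2],"angle",np.degrees(np.arctan2(l[2]-.1,.09-ex@d)))
E
```

```text
guide [0.5272 0.0312 0.127 ]
guide [ 0.5294 -0.013   0.127 ]
guide [ 0.5388 -0.1345  0.127 ]
shelf [array([0.49725699, 0.06653048, 0.098     ]), array([ 0.51644986, -0.19131054,  0.098     ])] 0.2585543554478033
yaws deg [np.float64(4.021603269213928), np.float64(4.257067153756509), np.float64(4.458580080654378)]
lid corners [(array([0.59279912, 0.0682517 , 0.16882068]), np.float64(0.02777700314038838)), (array([ 0.59731091, -0.18564773,  0.19620581]), np.float64(0.00010810820056020519))] 0.25541186539666483
origins [[ 0.6487 -0.052 ]
 [ 0.6475 -0.0504]
 [ 0.648  -0.0512]
 [ 0.6496 -0.0545]
 [ 0.6493 -0.0491]]
yaw 0.07410231964651964 O [ 0.64861945 -0.05144086  0.        ] knob in case -0.1669161436642227 -0.031588275685837205
lid corner case -0.04680576438202657 0.12349670964215347 0.16882067987789848 angle 26.704862772086507
lid corner case -0.06110366896964032 -0.13003996571351575 0.19620580648709168 angle 32.48439497278234
```

```bash
cat >> h.py <<'E'
YAW=.0742; O=np.array([.6486,-.0514,0]); 
EX=np.array([np.cos(YAW),np.sin(YAW),0]);EY=np.array([-np.sin(YAW),np.cos(YAW),0])
def W(x,y,z): return O+EX*x/1000+EY*y/1000+[0,0,z/1000]
def C(p): d=np.array(p)-O; return np.round([EX@d*1000,EY@d*1000,d[2]*1000],1)
def st():
    s=manip.get_state(); print("t",round(s["time"],2),"case mm",C(s["tcp_pos"]),"F",np.round(s["contact_force"],1),"w",round(s["width"],3),"gf",round(s["grip_force"],1),"q",np.round(s["q"],0))
E
python3 - <<'E'
from h import *
print(move(W(-30,0,270),YAW)); st()
E
```

```text
(array([ 58.31, -43.6 ,  -4.76]), array([-8.000e-02,  1.000e-02,  1.092e+01]))
t 0.1 case mm [-519.9 -538.5  221.8] F [-0.9  0.2 -0.4] w 1.003 gf 0.0 q [69. 19.  2. 84. -1. 77. -3.]
```

Call:
{"method": "servo_tool", "body": {
  "motion": [
    [[2.5, -1.9, -3, 0, 0, 1, 1], [7.5, -5.6, -4.8, 0, 0, 2, 1], [12.5, -9.3, -4.8, 0, 0, 3.5, 1], [17.5, -13, -4.8, 0, 0, 5, 1], [22.5, -16.8, -4.8, 0, 0, 6.5, 1], [27.5, -20.5, -4.8, 0, 0, 8, 1], [32.5, -24.3, -4.8, 0, 0, 9, 1], [37, -27.7, -4.8, 0, 0, 10, 1], [41, -30.7, -4.8, 0, 0, 10.9, 1], [44, -32.9, -4.8, 0, 0, 10.9, 1]]
  ],
  "grip_force": 10
}}

```text
time: 1.35
tcp_pos: [0.5097, -0.1923, 0.2703]
eef_rot: [[0.997, 0.076, -0.0], [0.076, -0.997, 0.0], [-0.0, -0.0, -1.0]]
contact_force: [-0.1, -0.3, 0.4]
width: 0.022
grip_force: 0.0
```

```bash
python3 -c "
from h import *
print(move(W(-30,0,270),YAW),move(W(-30,0,200),YAW)); st()"
```

```text
(array([ 11.93, -12.99,   0.04]), array([-0.03,  0.01,  0.12])) (array([ 11.93, -12.99,   7.04]), array([-0.03,  0.01,  0.12]))
t 1.35 case mm [-149.  -130.2  270.3] F [-0.1 -0.3  0.4] w 0.022 gf 0.0 q [ 35.   7. -21.  94.   2.  80. -72.]
```

Call:
{"method": "servo_tool", "body": {
  "motion": [
    [[3, -3.2, 0, 0, 0, 0, 1], [6, -6.5, 0, 0, 0, 0, 1], [9, -9.8, 0, 0, 0, 0, 1], [11, -12, 0, 0, 0, 0, 1], [11.9, -13, 1, 0, 0, 0, 1], [11.9, -13, 2.5, 0, 0, 0, 1], [11.9, -13, 4, 0, 0, 0, 1], [11.9, -13, 5.5, 0, 0, 0, 1], [11.9, -13, 6.5, 0, 0, 0, 1], [11.9, -13, 6.5, 0, 0, 0, 1]]
  ]
}}

```text
time: 2.6
tcp_pos: [0.6171, -0.0565, 0.2047]
eef_rot: [[0.997, 0.074, -0.001], [0.074, -0.997, 0.0], [-0.001, -0.0, -1.0]]
contact_force: [-0.2, 0.4, 0.3]
width: 0.007
grip_force: 0.0
```

```bash
python3 -c "
from h import *
st()
S,T=snaps(1)
cv2.imwrite('pics/c3.png',cv2.resize(S['pixels'][85:285,165:365],None,fx=3,fy=3))"
```

```text
t 2.6 case mm [-31.8  -2.8 204.7] F [-0.2  0.4  0.3] w 0.007 gf 0.0 q [ 22.  18. -26.  89.   8.  75. -91.]
```

View pics/c3.png

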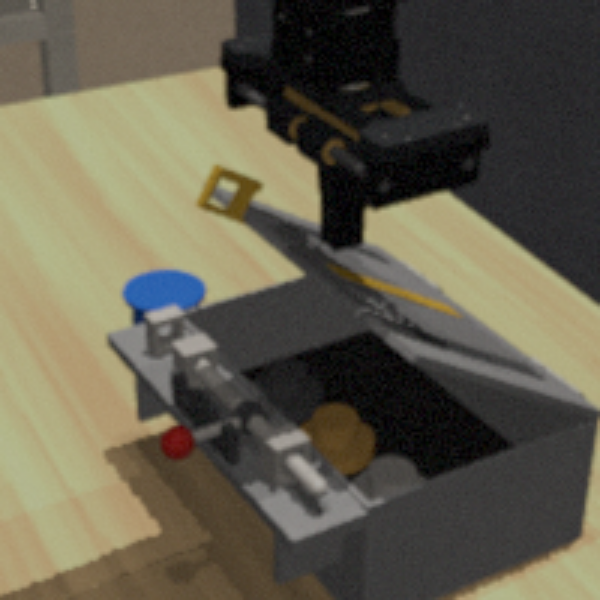

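The closed fingers hang over the lid near its front edge, at (340,240) in the crop. Lid and knob are unmoved. Now I'll push along the lid's arc.

Call:
{"method": "servo_tool", "body": {
  "motion": [
    [[0.1, 0, 0.8, 0, 0, 0, 1], [0.1, 0, 1.5, 0, 0, 0, 1], [0, 0, 2.0, 0, 0, 0, 1], [-0.2, 0, 2.5, 0, 0, 0, 1], [-0.4, 0, 2.9, 0, 0, 0, 1], [-0.7, 0, 3.4, 0, 0, 0, 1], [-0.9, 0, 3.9, 0, 0, 0, 1], [-1.1, 0, 4.3, 0, 0, 0, 1], [-1.3, 0, 4.8, 0, 0, 0, 1], [-1.5, 0, 5.3, 0, 0, 0, 1]]
  ]
}}

```text
time: 3.95
tcp_pos: [0.6025, -0.0573, 0.1522]
eef_rot: [[0.997, 0.074, -0.0], [0.074, -0.997, 0.0], [-0.0, -0.0, -1.0]]
contact_force: [0.6, 0.3, 2.1]
width: 0.005
grip_force: 1.0
```

Call:
{"method": "servo_tool", "body": {
  "motion": [
    [[-0.1, 0, 0.4, 0, 0, 0, 1], [-0.2, 0, 0.8, 0, 0, 0, 1], [-0.3, 0, 1.2, 0, 0, 0, 1], [-0.4, 0, 1.6, 0, 0, 0, 1], [-0.5, 0, 2.0, 0, 0, 0, 1], [-0.6, 0, 2.4, 0, 0, 0, 1], [-0.7, 0, 2.8, 0, 0, 0, 1], [-0.8, 0, 3.2, 0, 0, 0, 1], [-0.9, 0, 3.5, 0, 0, 0, 1], [-0.9, 0, 3.7, 0, 0, 0, 1]]
  ]
}}

```text
time: 5.2
tcp_pos: [0.5935, -0.0579, 0.1153]
eef_rot: [[0.997, 0.074, -0.0], [0.074, -0.997, 0.0], [-0.0, -0.0, -1.0]]
contact_force: [-0.1, 0.3, 1.4]
width: 0.008
grip_force: 0.9
```

Call:
{"method": "servo_tool", "body": {
  "motion": [
    [[0, 0, 0.15, 0, 0, 0, 1], [0, 0, 0.3, 0, 0, 0, 1], [0, 0, 0.4, 0, 0, 0, 1], [0, 0, 0.5, 0, 0, 0, 1], [0, 0, 0.6, 0, 0, 0, 1], [0, 0, 0.7, 0, 0, 0, 1], [0, 0, 0.75, 0, 0, 0, 1], [0, 0, 0.8, 0, 0, 0, 1], [0, 0, 0.85, 0, 0, 0, 1], [0, 0, 0.85, 0, 0, 0, 1]]
  ]
}}

```text
time: 6.45
tcp_pos: [0.5938, -0.0579, 0.107]
eef_rot: [[0.997, 0.074, 0.0], [0.074, -0.997, 0.0], [0.0, -0.0, -1.0]]
contact_force: [-0.7, 0.0, 1.2]
width: 0.004
grip_force: 0.2
```

Call:
{"method": "servo_tool", "body": {
  "motion": [
    [[0, 0, 0.03, 0, 0, 0, 1], [0, 0, 0.06, 0, 0, 0, 1], [0, 0, 0.09, 0, 0, 0, 1], [0, 0, 0.12, 0, 0, 0, 1], [0, 0, 0.15, 0, 0, 0, 1], [0, 0, 0.18, 0, 0, 0, 1], [0, 0, 0.2, 0, 0, 0, 1], [0, 0, 0.2, 0, 0, 0, 1], [0, 0, 0.2, 0, 0, 0, 1], [0, 0, 0.2, 0, 0, 0, 1]]
  ]
}}

```text
time: 7.7
tcp_pos: [0.5938, -0.0579, 0.1064]
eef_rot: [[0.997, 0.074, 0.001], [0.074, -0.997, -0.0], [0.001, 0.001, -1.0]]
contact_force: [-5.4, -0.2, 12.5]
width: 0.007
grip_force: 6.6
```

Call:
{"method": "servo_tool", "body": {
  "motion": [
    [[0, 0, -1, 0, 0, 0, 1], [0, 0, -3, 0, 0, 0, 1], [-0.5, 0, -6, 0, 0, 0, 0.9], [-3, 0.8, -7.5, 0, 0, 0, 0.6], [-6, 1.6, -7.5, 0, 0, 0, 0.4], [-9, 2.4, -7.5, 0, 0, 0, 0.4], [-10.7, 2.8, -7.5, 0, 0, 0, 0.4], [-11.2, 2.9, -7.5, 0, 0, 0, 0.4], [-11.2, 2.9, -7.5, 0, 0, 0, 0.4], [-11.2, 2.9, -7.5, 0, 0, 0, 0.4]]
  ]
}}

```text
time: 8.95
tcp_pos: [0.4849, -0.0947, 0.1801]
eef_rot: [[0.997, 0.075, 0.0], [0.075, -0.997, 0.0], [0.0, -0.0, -1.0]]
contact_force: [-0.6, 0.5, -0.7]
width: 0.596
grip_force: 0.0
```

```bash
python3 -c "
from h import *
st(); print(move(W(-167,-31.6,95),YAW))
S,T=snaps(2)
ks,a=red(S,(200,215,245,250)); print(ks,a,plane(S,ks,.114))
cv2.imwrite('pics/c4.png',cv2.resize(S['pixels'][85:285,165:365],None,fx=3,fy=3))"
```

```text
t 8.95 case mm [-166.4  -31.   180.1] F [-0.6  0.5 -0.7] w 0.596 gf 0.0 q [ 30.   4. -25. 107.   2.  69. -81.]
(array([-0.06,  0.06,  8.51]), array([-0.03, -0.02,  0.07]))
[223.48648649 232.45945946] [220 229   7   7  37] [ 0.48323129 -0.0957094   0.114     ]
```

View pics/c4.png

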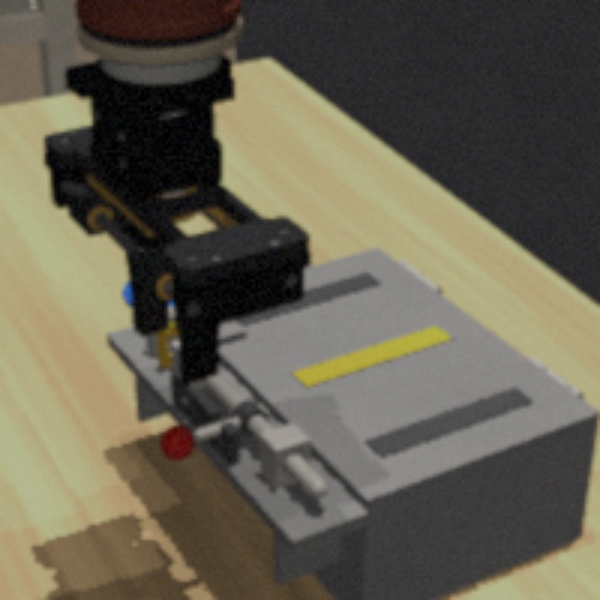

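The lid is flat and shut, the knob is unmoved at crop (178,442), and the fingers straddle it from above. I'll descend and pinch.

Call:
{"method": "servo_tool", "body": {
  "motion": [
    [[-0.05, 0.05, 1.5, 0, 0, 0, 0.4], [-0.05, 0.05, 3, 0, 0, 0, 0.4], [-0.05, 0.05, 4.5, 0, 0, 0, 0.4], [-0.05, 0.05, 6, 0, 0, 0, 0.4], [-0.05, 0.05, 7.5, 0, 0, 0, 0.4], [-0.05, 0.05, 8.3, 0, 0, 0, 0.4], [-0.05, 0.05, 8.5, 0, 0, 0, 0.6], [-0.05, 0.05, 8.5, 0, 0, 0, 0.8], [-0.05, 0.05, 8.5, 0, 0, 0, 0.85], [-0.05, 0.05, 8.5, 0, 0, 0, 0.85]]
  ],
  "grip_force": 10
}}

```text
time: 10.3
tcp_pos: [0.484, -0.0957, 0.0954]
eef_rot: [[0.997, 0.074, 0.001], [0.074, -0.997, -0.0], [0.001, 0.0, -1.0]]
contact_force: [0.7, -1.2, 0.1]
width: 0.244
grip_force: 10.0
```

```bash
python3 -c "
from h import *
st()"
```

```text
t 10.3 case mm [-167.5  -32.    95.4] F [ 0.7 -1.2  0.1] w 0.244 gf 10.0 q [ 30.   9. -25. 113.   5.  59. -84.]
```

Call:
{"method": "servo_tool", "body": {
  "motion": [
    [[0.02, 0, -0.4, 0, 0, 0, 0.85], [0.06, 0, -0.78, 0, 0, 0, 0.85], [0.13, 0, -1.16, 0, 0, 0, 0.85], [0.23, 0, -1.54, 0, 0, 0, 0.85], [0.36, 0, -1.9, 0, 0, 0, 0.85], [0.52, 0, -2.26, 0, 0, 0, 0.85], [0.91, 0, -2.94, 0, 0, 0, 0.85], [1.4, 0, -3.54, 0, 0, 0, 0.85], [1.97, 0, -4.07, 0, 0, 0, 0.85], [1.97, 0, -4.07, 0, 0, 0, 0.85]]
  ]
}}

```text
time: 11.55
tcp_pos: [0.5041, -0.0942, 0.1364]
eef_rot: [[0.997, 0.075, 0.001], [0.075, -0.997, -0.0], [0.001, 0.0, -1.0]]
contact_force: [-2.1, -0.5, 2.3]
width: 0.237
grip_force: 10.0
```

```bash
python3 -c "
from h import *
st()
S,T=snaps(3)
cv2.imwrite('pics/c5.png',cv2.resize(S['pixels'][85:285,165:365],None,fx=3,fy=3))"
```

```text
t 11.55 case mm [-147.3  -32.   136.4] F [-2.1 -0.5  2.3] w 0.237 gf 10.0 q [ 29.   9. -26. 108.   4.  64. -84.]
```

View pics/c5.png

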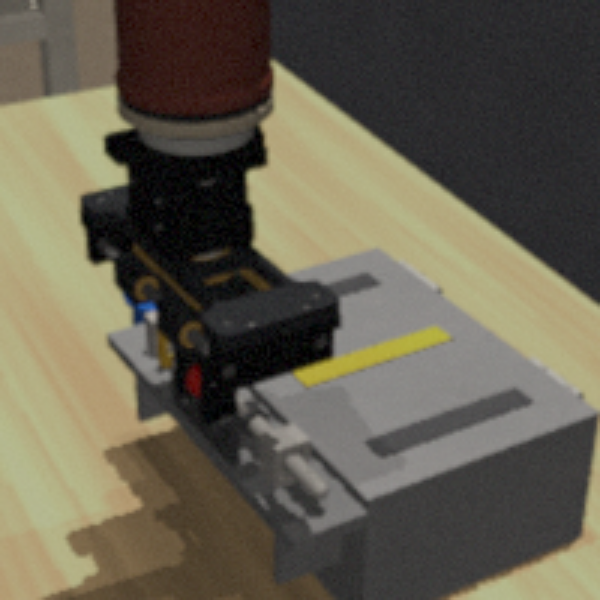

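The red knob shows between the fingers at crop (195,380), so the handle is lifted. Next, slide the bolt.

Call:
{"method": "servo_tool", "body": {
  "motion": [
    [[0, -0.4, 0, 0, 0, 0, 0.85], [0, -1, 0, 0, 0, 0, 0.85], [0, -1.6, 0, 0, 0, 0, 0.85], [0, -2.2, 0, 0, 0, 0, 0.85], [0, -2.8, 0, 0, 0, 0, 0.85], [0, -3.3, 0, 0, 0, 0, 0.85], [0, -3.7, 0, 0, 0, 0, 0.85], [0, -4.0, 0, 0, 0, 0, 0.85], [0, -4.2, 0, 0, 0, 0, 0.85], [0, -4.2, 0, 0, 0, 0, 0.85]]
  ]
}}

```text
time: 12.9
tcp_pos: [0.5002, -0.0521, 0.1357]
eef_rot: [[0.997, 0.075, -0.0], [0.075, -0.997, 0.0], [-0.0, -0.0, -1.0]]
contact_force: [-3.6, -0.0, 4.1]
width: 0.243
grip_force: 10.0
```

Call:
{"method": "servo_tool", "body": {
  "motion": [
    [[0, -0.05, 0, 0, 0, 0, 0.85], [0, -0.1, 0, 0, 0, 0, 0.85], [0, -0.15, 0, 0, 0, 0, 0.85], [0, -0.2, 0, 0, 0, 0, 0.85], [0, -0.25, 0, 0, 0, 0, 0.85], [0, -0.3, 0, 0, 0, 0, 0.85], [0, -0.35, 0, 0, 0, 0, 0.85], [0, -0.35, 0, 0, 0, 0, 0.85], [0, -0.35, 0, 0, 0, 0, 0.85], [0, -0.35, 0, 0, 0, 0, 0.85]]
  ]
}}

```text
time: 14.15
tcp_pos: [0.5, -0.0493, 0.1358]
eef_rot: [[0.997, 0.074, 0.0], [0.074, -0.997, -0.0], [0.0, 0.0, -1.0]]
contact_force: [-4.0, -2.8, 3.8]
width: 0.241
grip_force: 10.0
```

```bash
python3 -c "
from h import *
st()"
```

```text
t 14.15 case mm [-148.    13.1  135.8] F [-4.  -2.8  3.8] w 0.241 gf 10.0 q [ 26.   8. -28. 109.   4.  64. -89.]
```

Call:
{"method": "servo_tool", "body": {
  "motion": [
    [[0, -0.03, 0, 0, 0, 0, 0.85], [0, -0.06, 0, 0, 0, 0, 0.85], [0, -0.09, 0, 0, 0, 0, 0.85], [0, -0.12, 0, 0, 0, 0, 0.85], [0, -0.15, 0, 0, 0, 0, 0.85], [0, -0.18, 0, 0, 0, 0, 0.85], [0, -0.2, 0, 0, 0, 0, 0.85], [0, -0.2, 0, 0, 0, 0, 0.85], [0, -0.2, 0, 0, 0, 0, 0.85], [0, -0.2, 0, 0, 0, 0, 0.85]]
  ]
}}

```text
time: 15.4
tcp_pos: [0.5, -0.0491, 0.1358]
eef_rot: [[0.997, 0.073, 0.0], [0.073, -0.997, -0.002], [0.0, 0.002, -1.0]]
contact_force: [-2.9, -9.1, 3.7]
width: 0.237
grip_force: 10.0
```

Hard stop reached: 9 N with almost no motion. Now lower the handle along its arc into the notch.

Call:
{"method": "servo_tool", "body": {
  "motion": [
    [[0, 0.15, 0, 0, 0, 0, 0.85], [-0.3, 0.15, 0.27, 0, 0, 0, 0.85], [-0.57, 0.15, 0.53, 0, 0, 0, 0.85], [-1.06, 0.15, 1.13, 0, 0, 0, 0.85], [-1.45, 0.15, 1.81, 0, 0, 0, 0.85], [-1.61, 0.15, 2.17, 0, 0, 0, 0.85], [-1.74, 0.15, 2.53, 0, 0, 0, 0.85], [-1.84, 0.15, 2.91, 0, 0, 0, 0.85], [-1.91, 0.15, 3.29, 0, 0, 0, 0.85], [-1.95, 0.15, 3.67, 0, 0, 0, 0.85]]
  ]
}}

```text
time: 16.65
tcp_pos: [0.4812, -0.0506, 0.0989]
eef_rot: [[0.997, 0.074, 0.002], [0.074, -0.997, -0.001], [0.002, 0.001, -1.0]]
contact_force: [0.8, -5.3, 0.5]
width: 0.24
grip_force: 10.0
```

Call:
{"method": "servo_tool", "body": {
  "motion": [
    [[-0.02, 0, 0.2, 0, 0, 0, 0.85], [-0.02, 0, 0.37, 0, 0, 0, 0.85], [-0.02, 0, 0.4, 0, 0, 0, 0.85], [-0.02, 0, 0.4, 0, 0, 0, 0.85], [-0.02, 0, 0.4, 0, 0, 0, 0.85], [-0.02, 0, 0.4, 0, 0, 0, 0.85], [-0.02, 0, 0.4, 0, 0, 0, 0.85], [-0.02, 0, 0.4, 0, 0, 0, 0.85], [-0.02, 0, 0.4, 0, 0, 0, 0.85], [-0.02, 0, 0.4, 0, 0, 0, 0.85]]
  ]
}}

```text
time: 17.9
tcp_pos: [0.4812, -0.0506, 0.0955]
eef_rot: [[0.997, 0.074, 0.002], [0.074, -0.997, -0.001], [0.002, 0.001, -1.0]]
contact_force: [-2.2, -5.3, 5.6]
width: 0.243
grip_force: 10.0
```

```bash
python3 -c "
from h import *
st()"
```

```text
t 17.9 case mm [-166.9   13.2   95.5] F [-2.2 -5.3  5.6] w 0.243 gf 10.0 q [ 27.   8. -28. 114.   4.  59. -89.]
```

Call:
{"method": "servo_tool", "body": {
  "motion": [
    [[0, 0, 0, 0, 0, 0, 0.75], [0, 0, 0, 0, 0, 0, 0.6], [0, 0, 0, 0, 0, 0, 0.5], [0, 0, 0, 0, 0, 0, 0.5], [0, 0, 0, 0, 0, 0, 0.5], [0, 0, -1, 0, 0, 0, 0.5], [0, 0, -3, 0, 0, 0, 0.5], [0, 0, -6, 0, 0, 0, 0.5], [0, 0, -9, 0, 0, 0, 0.5], [0, 0, -12, 0, 0, 0, 0.5]]
  ]
}}

```text
time: 19.15
tcp_pos: [0.4803, -0.0497, 0.2168]
eef_rot: [[0.997, 0.075, 0.001], [0.075, -0.997, -0.0], [0.001, 0.0, -1.0]]
contact_force: [0.2, -0.8, 0.3]
width: 0.501
grip_force: 0.0
```

Call:
{"method": "servo_tool", "body": {
  "motion": [
    [[-1, 1, -2, 0, 0, 0, 0.5], [-1, 3, -4, 0, 0, 0, 0.5], [-1, 6, -6, 0, 0, 0, 0.5], [-1, 10, -7, 0, 0, 0, 0.5], [-1, 14, -7, 0, 0, 0, 0.5], [-1, 18, -7, 0, 0, 0, 0.5], [-1, 21, -7, 0, 0, 0, 0.5], [-1, 23, -7, 0, 0, 0, 0.5], [-1, 23, -7, 0, 0, 0, 0.5], [-1, 23, -7, 0, 0, 0, 0.5]]
  ]
}}

```text
time: 20.4
tcp_pos: [0.4878, -0.2784, 0.2853]
eef_rot: [[0.997, 0.076, 0.0], [0.076, -0.997, 0.001], [0.0, -0.001, -1.0]]
contact_force: [-0.4, 0.2, 0.3]
width: 0.5
grip_force: 0.0
```

```bash
python3 -c "
from h import *
st()
S,T=snaps(4)
ks,a=red(S,(195,190,260,250)); kt,b=red(T,(260,200,310,235)); print(a,b)
k,e=tri(S,ks,T,kt); print('knob',C(k),e)
a=cv2.resize(S['pixels'][135:285,185:335],None,fx=3,fy=3,interpolation=cv2.INTER_CUBIC)
b=cv2.resize(T['pixels'][110:230,225:340],None,fx=3,fy=3.75,interpolation=cv2.INTER_CUBIC)
cv2.imwrite('pics/c6.png',np.hstack([a,b]))"
```

```text
t 20.4 case mm [-177.2 -214.5  285.3] F [-0.4  0.2  0.3] w 0.5 gf 0.0 q [ 39.   8. -16.  90.   2.  82. -62.]
[209 215  10  10  73] [274 221   7   8  43]
knob [-167.1   12.4  116.9] 0.0005690434932983637
```

View pics/c6.png

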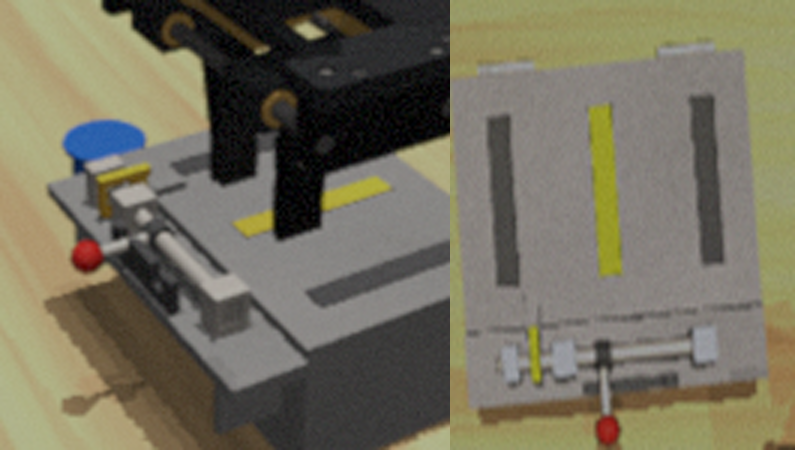

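The last picture shows the lid flat and shut, and the rod through the yellow lug. The knob is at (88,255) in the side crop, at the same height as at the start (116.9 mm), and shifted +44 mm along the rod. The gripper is clear of everything.

```bash
python3 -c "
from station import manip
print(manip.sign_off())"
```

```text
the job is handed in; nothing more can be done
None
```

The lid is shut, the bolt is pushed to its stop through the lug, the handle is down in the other notch, and the gripper is clear; I handed the job in at about 20.5 s of the 53 s allowed, and no verdict came back.

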